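# Load a stiffening rib from the plate rack into the welding jig and clamp it

### The job

Take the rib (the plate with just one top corner cut off) from the rack, sliding it straight up out of its slot, and lower it upright between the guide jaws of the welding jig, square edge towards the bracket's back plate, until it stands on the bracket. Then press the push clamp's handle right down so that the rib is held tight against the back plate, ready to tack. Do not drop the rib, and leave the other plates in the rack and the things lying around the bench as they are.

Things in the scene. Friction and masses are not known exactly. Their poses are not given: they have to be found in the camera images.
- rib: THE RIB: 8 mm steel plate upright in a rack slot, axes parallel to the rack's. 8 (own x) x 110 (y) x 105 mm high (z), 0.55-0.77 kg. Exactly ONE top corner (at -y) cut off at 45 degrees over 40 mm, 15 mm snipe at the bottom +y corner, no hole. Top edge from y=-15 to +55 mm; -y edge 65 mm high. Origin: middle of the underside (of the 110 mm); centre of mass 3 mm to its +y
- rib_back (a point): point on the rib's square (full-height) back edge, own y = +55 mm, 60 mm above its underside
- rib_top (a point): middle of the rib's straight top edge (own y = +20 mm, 105 mm above its underside); axes as the rib's
- plate_plain: Steel blank like the rib, standing in the rack: 8 (own x) x 110 (own y) x 105 mm high (z), about 0.7 kg, origin at the middle of its underside. Plain rectangle, no corner cut. It stays in the rack
- plate_hole: Steel blank like the rib, standing in the rack: 8 (own x) x 110 (own y) x 105 mm high (z), about 0.7 kg, origin at the middle of its underside. Rectangle with a 46 mm round hole. It stays in the rack
- plate_two: Steel blank like the rib, standing in the rack: 8 (own x) x 110 (own y) x 105 mm high (z), about 0.7 kg, origin at the middle of its underside. BOTH top corners cut off at 45 degrees over 32 mm. It stays in the rack
- rack: fixed steel plate rack, 216 (own x) x 134 (y) mm, origin under its centre, floor 8 mm thick. Two comb bars (y = +-35 mm, tops 58 mm above the bench) form four 12 mm slots at x = -69, -23, 23, 69 mm. One plate in each, any order, length along own y, tops at 113 mm: 55 mm shows above the combs, 38 mm of air between neighbours. Rack and jig may swap sides of the bench
- jig: fixed welding jig: grey plate 180 (own x) x 360 (y) x 12 mm, origin under its centre, on the bench. It holds an L-shaped steel bracket (+y half): a flat plate, top 22 mm above the bench, y = 0 to 162 mm, and an upright back plate at its +y end, 100 mm wide. Guide jaws for the rib over the flat plate; a push clamp with its handle at the -y end
- rib_home (a point): where the middle of the rib's underside belongs once clamped: on the bracket's flat plate at the jig's own (0, 90, 22) mm. Axes as the jig's; the rib's axes end parallel to them (length along y, square edge to +y). Until clamped the rib may stand up to 25 mm short of here, towards -y
- jaw_mouth (a point): middle of the lead-in between the guide jaws, 82 mm above the bench; axes as the jig's. Two pairs of jaws, 30 mm to -y and to +y of here, each 20 mm long, leave a slot 10.6 mm wide in x, running along y, from 27 to 67 mm above the bench; above, 30 degree lead-ins flare it to 28 mm at 84 mm
- back_face (a point): point on the face of the bracket's back plate (jig's own y = 145 mm) that looks to the jig's -y, 80 mm above the bench; the plate's top is 127 mm above the bench
- plunger_tip (a point): centre of the clamp plunger's 22 mm rubber tip, 52 mm above the bench on the jig's centre line, facing +y: at the jig's own y = 4.5 mm with the handle up, 34.5 mm with it right down. It pushes the rib's -y edge
- clamp_handle (a joint): handle angle, rad: 0 = up and open (52 degrees above level, pointing to the jig's -y), 0.9 = right down, level, clamped. Starts at 0 to 0.2. Pressing it down drives the plunger to +y, 33 mm per rad, sliding the rib. Takes 3 to 10 N straight down 60 mm out from the pivot; stays where it is left
- handle_end (a point): end of the handle on its centre line, 110 mm from the pivot; the outer 60 mm are a black sleeve 22 mm thick
- handle_pivot (a point): pivot of the handle, 75 mm above the bench at the jig's own (0, -85) mm; the handle swings in the jig's y-z plane, down towards -y until level
- tin: bystander: upright metal tin, 64 mm across, 150 mm tall, beside the rack's +y side; origin at the middle of its underside
- brush: bystander: wire brush, 230 mm, wooden back, lying bristles up on the far side of the bench
- hammer: bystander: hammer lying on the far side of the bench
- magnet: bystander: dark triangular welding magnet, 100 mm, 22 mm thick, lying flat beside the rack's -y side
There are look-alikes about, which are no part of the job. What is shaped like the rib but blue is not meant.

How it is judged:
By the outcome, as a careful person would: the job done as asked, in the order asked, and still so for the second after the job is handed in, with the robot touching nothing.
It also fails if it takes over 58 s, if anything falls off the work surface, if the arm or the gripper's body presses on something with over 40 N, if the wrist force passes 120 N, or if a joint passes its speed limit or range.

### The arm

A 6-joint arm with a two-finger parallel gripper is mounted at the origin on the work surface. World frame = base frame: x ahead of the robot, y to its left, z up, the work surface at z = 0. Lengths are in mm, angles in rad, forces in N, time in s.
With the tool pointing down it reaches from about 275 to 1000 mm from the base axis. Payload 8.4 kg.
Tool frame: the origin (TCP) lies on the mounting face of the last link; the fingertips stand 173 mm ahead of it and the grasp point (between the pads) lies 155 mm ahead of it; z points along the fingers, y is the direction in which the jaws open and shut (so a half turn about z gives the same grasp; the last joint's range is limited). The gripper opens to 85 mm and grips with 20 to 120 N. Pads are 22 mm wide; open, the fingers measure 114 mm over their backs; the gripper's body (76 mm by 85 mm) begins 54 mm behind the grasp point. The pads swing forward as they close: fully open they stand 13 mm farther back than shut.
Start: joints at [-1.227, 0.353, 1.633, -0, 1.155, -0.002], TCP at [211.842, -588.007, 404.681] pointing down, gripper open.
Joint ranges: [-2.63, 2.63], [-0.92, 2.1], [0.06, 2.66], [-1.3, 4.44], [0, 2.69], [-3.02, 3.02]. Speed limits (rad/s): [2.22, 2.22, 2.79, 3.14, 3.14, 3.14].

### API

Orientations are given as [roll, pitch, yaw] about the fixed x, y, z axes, in that order (R = Rz(yaw) Ry(pitch) Rx(roll)).
In Python, from rig import r, grab_frame, spotter gives the robot as it stands.
- The arm moves only by the tool apply_moves, never from a script. Its argument "motion" is text: rows parted by semicolons, each of 5 numbers parted by spaces: the opening, from -1 (shut) to 1 (fully open), then the shift along the tool's x, y, z as a fraction of full scale, then the turn about the tool's z as a fraction of full scale. In form: hand x y z twist; .... A call has 1 to 20 rows; each row is the pose to reach, as a shift and turn from the pose commanded when the call began, along the tool's axes at that moment, turning the shorter way round; what a row does not reach only later rows make up. Full scale, the value 1, is 1 m for a shift and pi rad for a turn. A row lasts 1/12 s, in which the tool goes at most 41.7 mm and 7.16 degrees, less where a joint would pass 70% of its speed; a pose out of reach is approached as far as the arm can. A call with a number of a shift or a turn outside -1 to 1 is refused whole. A call with a gripper value outside its range is refused whole. The fingers move at their own pace and stop on an object; "squeeze" is the grip in N (left out, the last holds). Time passes only in rows, so rows that repeat a pose let the fingers close. It gives the time, the measured TCP pose, the force and the opening at its end, in the units of the state.
- r.sense(): the state, without advancing time (a new reading comes with each control period).
- grab_frame(name): name is "scene" or "top" or "wrist"; returns a dict with "img" (384x512x3 uint8, red, green, blue), "fx", "fy", "cx", "cy" (pixels), "dist_coeffs" ([k1, k2, p1, p2, k3] as OpenCV has them; the pictures are not rectified), "R" (3x3) and "t" (3): a world point X has camera coordinates R X + t. Camera axes: x right, y down, z forward; pixel columns grow to the right and rows downward; lengths in mm; the calibration is good to about 2 mm. A picture is of the moment at which its call begins. There is no depth.
- r.sign_off(): hands the job in, once; it reports no verdict.
Trained networks look in the newest picture that a camera, given by its name, has taken for a name from the list of things; names that differ only in an ending like _2 or _b are one class to them, and where a whole thing is asked for, a point or a joint stands for the part that bears it (a point fixed in the world has none). Each returns a list of dicts, best first, with "conf" (0 to 1); they miss things now and then, are a little off and sometimes report something else, mostly with a low value. They report only what shows in the picture. A call takes as long as a camera call. They do not tell look-alikes from the thing itself.
- spotter.boxes_of(query, camera): "point" ([x, y, z] in mm, in world coordinates, good to about 4 mm: the middle of the surface that is visible of it).
- spotter.place_of(query, camera): "point" ([x, y, z] in mm, in world coordinates, good to about 4 mm: a listed point, or the origin of a listed thing).
The state is a dict: "clock": time; "qpos": joint angles; "qvel": joint speeds; "joint_efforts": joint torques, N m; "eef_pos": TCP position; "tcp_rot": TCP orientation; "contact_force": force on the tool from outside, world axes, zero at the start; "wrist_torque": the same for the moment, N m; "opening": opening from 0.0 (shut) to 1.0 (fully open).
Only numpy, scipy, OpenCV 4.12 (cv2) and the standard library are available. Lean on these libraries where they do the work, as an engineer would, in place of code of your own. Each camera call takes 0.05 s, during which the arm holds its last target.

## Working session

There is one attempt and no reset: what is moved stays moved. The work goes in short steps, Python scripts to look and compute and a tool call to move; the robot and the scene stay as the last step left them, time stands still between calls to the robot, and variables do not carry over. Pictures are saved under pics/ and viewed, and the job is handed in when it is done.

Besides the shell and the picture viewer there is one more tool, called after "Request:" as name(argument=value, ...) on one line, values as JSON. apply_moves: Moves the arm, as the interface text tells. Its arguments: {"type":"object","properties":{"motion":{"type":"string"},"squeeze":{"type":"number"}},"required":["motion"]}

```bash
ls; mkdir -p pics
python3 - <<'E'
from rig import r, grab_frame, spotter
import cv2
s=r.sense(); print({k:s[k] for k in ("clock","eef_pos","tcp_rot","contact_force","opening")})
for n in ("scene","top","wrist"):
    f=grab_frame(n); cv2.imwrite(f"pics/a_{n}.png",f["img"][:,:,::-1]); print(n,f["fx"],f["dist_coeffs"],f["R"],f["t"])
for q in ("rib","rack","jig","rib_home","clamp_handle","handle_end","handle_pivot","jaw_mouth","plunger_tip","tin"):
  for c in ("top","scene"):
    print(q,c,[(d["point"],d["conf"]) for d in spotter.place_of(q,c)][:3] if q!="clamp_handle" else "")
E
```

```text
pics
{'clock': 0.0, 'eef_pos': array([ 211.75879809, -587.78066174,  403.97756676]), 'tcp_rot': array([-3.14021076e+00, -2.19725488e-06,  3.45768167e-01]), 'contact_force': array([ 0.3002259 , -0.12762148, -0.46017875]), 'opening': 1.0005743008662094}
scene 410.13048990318157 [-0.0439194  0.         0.         0.         0.       ] [[-0.51529534  0.85692099  0.01253561]
 [ 0.55900793  0.34716538 -0.75298495]
 [-0.64960053 -0.38100213 -0.65791833]] [ 329.35130622 -187.61903196 1559.25731293]
top 433.36134756896183 [-0.15304444  0.          0.          0.          0.        ] [[-0.00508019 -0.99997337  0.00523842]
 [-0.99836851  0.00477396 -0.05689929]
 [ 0.05687277 -0.00551893 -0.99836618]] [ -39.95326137  528.3899274  1289.3035668 ]
wrist 326.9312902971719 [-0.03069882  0.          0.          0.          0.        ] [[ 3.37937303e-01 -9.41168371e-01 -6.90237849e-04]
 [-9.05898499e-01 -3.25471964e-01  2.70953707e-01]
 [-2.55237712e-01 -9.09400794e-02 -9.62592132e-01]] [-623.56254951  -35.73053333  378.09300962]
rib top [([492.7, -481.2, 2.6], 0.92), ([303.4, -352.5, 4.2], 0.91), ([54
[... 506 characters left out ...]

handle_end top [([544.6, 54.5, 157.1], 0.64), ([757.5, 172.4, 2.9], 0.26)]
handle_end scene [([544.9, 50.3, 152.8], 0.85), ([566.0, 123.9, 74.4], 0.63)]
handle_pivot top [([563.9, 125.6, 77.8], 0.78)]
handle_pivot scene [([567.1, 125.8, 78.4], 0.68)]
jaw_mouth top [([607.2, 293.4, 84.6], 0.67)]
jaw_mouth scene [([606.3, 293.5, 82.7], 0.94), ([594.6, -197.7, 7.8], 0.25)]
plunger_tip top [([519.2, -349.8, -2.6], 0.73), ([758.1, 172.1, -0.4], 0.7), ([579.9, 215.4, 49.3], 0.62)]
plunger_tip scene [([599.4, -199.7, 11.2], 0.63), ([590.6, 214.2, 51.1], 0.5)]
tin top [([513.3, -85.7, -2.9], 0.91)]
tin scene [([510.1, -86.8, -4.1], 0.87), ([595.5, -199.5, 10.2], 0.74), ([620.0, 346.1, 82.0], 0.57)]
```

View pics/a_top.png

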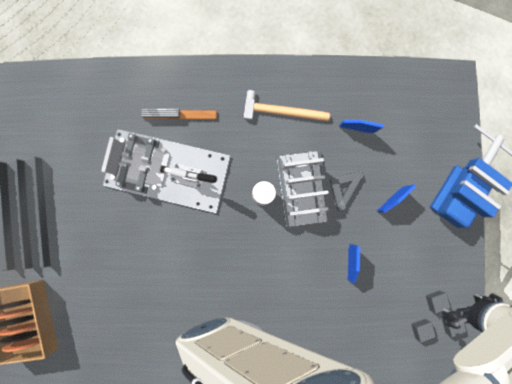

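View pics/a_scene.png

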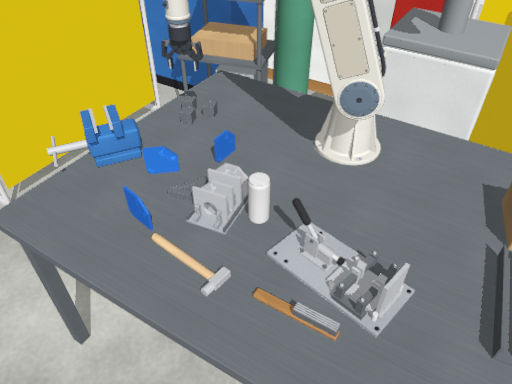

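View pics/a_wrist.png

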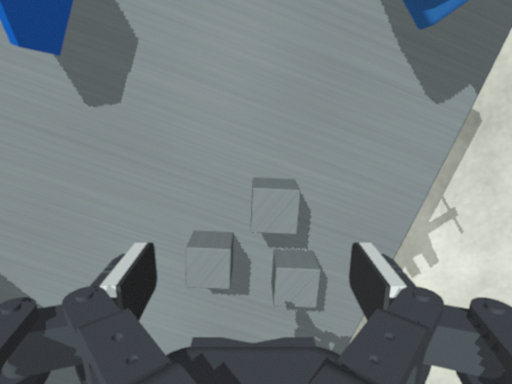

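Run:
```python
import cv2,numpy as np
t=cv2.imread("pics/a_top.png"); s=cv2.imread("pics/a_scene.png")
a=cv2.resize(t[140:235,255:345],None,fx=6,fy=6,interpolation=cv2.INTER_CUBIC)
b=cv2.resize(s[155:240,180:280],None,fx=7,fy=7,interpolation=cv2.INTER_CUBIC)
cv2.imwrite("pics/b1.png",a);cv2.imwrite("pics/b2.png",b)
cv2.imwrite("pics/b3.png",cv2.resize(t[120:220,90:240],None,fx=5,fy=5,interpolation=cv2.INTER_CUBIC))
cv2.imwrite("pics/b4.png",cv2.resize(s[190:335,260:420],None,fx=4,fy=4,interpolation=cv2.INTER_CUBIC))
```

```text
(no output)
```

View pics/b1.png

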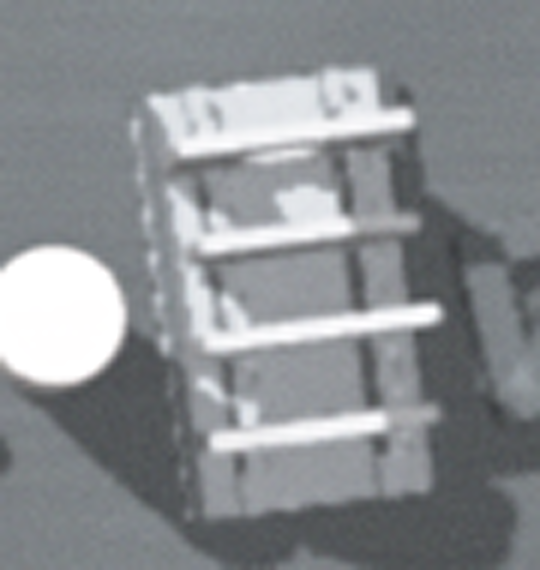

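View pics/b2.png

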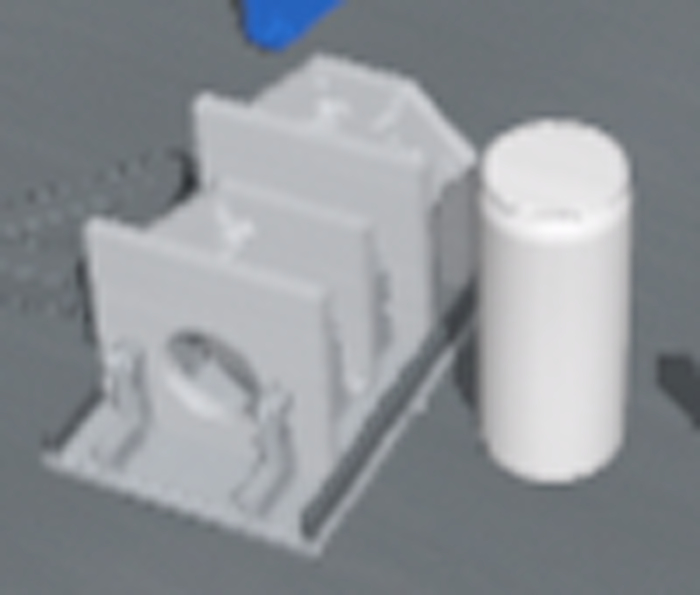

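View pics/b3.png

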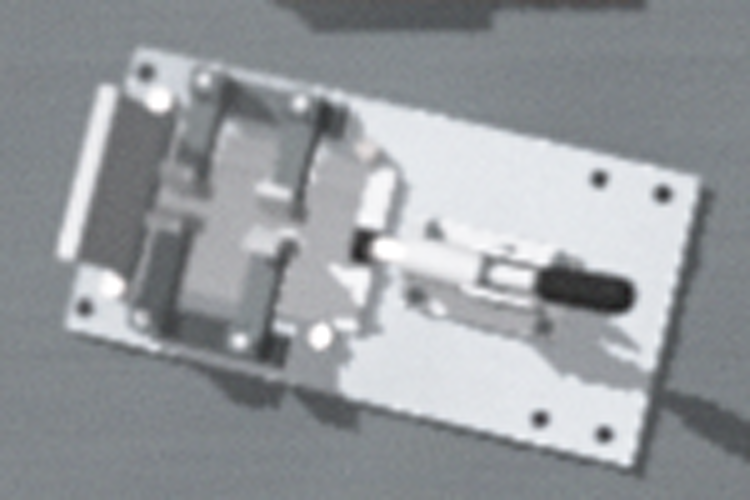

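View pics/b4.png

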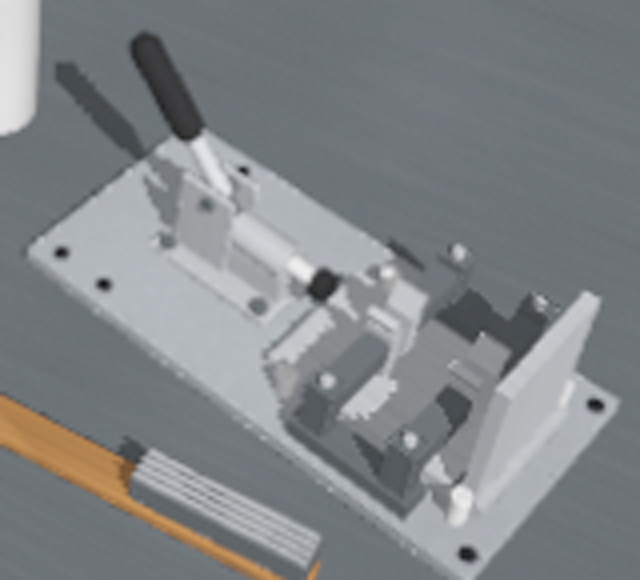

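```bash
cat > h.py <<'E'
import numpy as np, cv2
from rig import r, grab_frame, spotter
def K(f): return np.array([[f["fx"],0,f["cx"]],[0,f["fy"],f["cy"]],[0,0,1.]])
def ray(f,uv,z):
    n=cv2.undistortPoints(np.array([[uv]],float),K(f),np.array(f["dist_coeffs"]))[0,0]
    R=np.array(f["R"]);t=np.array(f["t"]); c=-R.T@t; d=R.T@np.array([n[0],n[1],1]); return c+d*(z-c[2])/d[2]
def proj(f,P):
    P=np.atleast_2d(np.array(P,float)); return cv2.projectPoints(P,cv2.Rodrigues(np.array(f["R"]))[0],np.array(f["t"]),K(f),np.array(f["dist_coeffs"]))[0][:,0]
def T(x,y,a,P):
    P=np.atleast_2d(np.array(P,float)); c,s=np.cos(a),np.sin(a); return np.c_[x+c*P[:,0]-s*P[:,1], y+s*P[:,0]+c*P[:,1], P[:,2]]
E
python3 - <<'E'
from h import *
f=grab_frame("top")
def cr(x,y): return (255+(x+.5)/6-.5,140+(y+.5)/6-.5)
def cj(x,y): return (90+(x+.5)/5-.5,120+(y+.5)/5-.5)
for a,b,z1,z2 in [((178,152),(412,120),113,113),((197,245),(350,230),113,113),((350,230),(420,222),113,73),((206,342),(441,314),113,113),((210,440),(388,422),113,113)]:
    p,q=ray(f,cr(*a),z1),ray(f,cr(*b),z2); print(p.round(1),q.round(1),np.hypot(*(p-q)[:2]).round(1),np.degrees(np.arctan2(*(-(p-q)[[0]],(p-q)[1]))) if 0 else np.degrees(np.arctan2(-(p-q)[0],(p-q)[1])))
print("jig")
C=[ray(f,cj(*c),12) for c in [(138,48),(701,180),(635,468),(67,328)]]
C=np.array(C);print(C.round(1),C.mean(0)); 
for i in range(4): d=C[(i+1)%4]-C[i]; print(np.hypot(*d[:2]),np.degrees(np.arctan2(d[1],d[0])))
for n in range(3):
  for c in("top","scene"):
    grab_frame(c)
    print(c,[np.round(spotter.place_of(q,c)[0]["point"],1).tolist() for q in("jig","rack","jaw_mouth","rib_home","handle_pivot","handle_end")])
E
```

```text
[ 588.2 -144.6  113. ] [ 603.1 -254.9  113. ] 111.3 7.65986994102304
[ 544.7 -153.   113. ] [ 551.4 -224.8  113. ] 72.1 5.361053806839404
[ 551.4 -224.8  113. ] [ 558.4 -265.2   73. ] 41.0 9.813838005546508
[ 499.5 -156.7  113. ] [ 512.  -267.1  113. ] 111.0 6.438346717651125
[ 454.1 -158.2  113. ] [ 461.8 -241.4  113. ] 83.6 5.322931686352333
jig
[[713.9 359.8  12. ]
 [628.6  11.2  12. ]
 [454.4  51.4  12. ]
 [540.7 401.3  12. ]] [584.37743408 205.93264972  12.        ]
358.8232320155298 -103.74470963040396
178.823344141917 167.0050331690848
360.31676342830247 76.14397268559988
178.1100040940484 -13.472216297522914
top [[587.8, 207.2, 3.5], [529.8, -208.8, -1.7], [606.4, 292.1, 84.2], [605.5, 295.1, 19.1], [562.9, 126.7, 76.5], [547.0, 50.2, 158.2]]
scene [[584.7, 208.7, -1.7], [525.8, -208.9, 1.1], [606.8, 294.4, 82.9], [609.1, 294.4, 20.9], [567.4, 123.9, 77.6], [544.9, 49.7, 150.3]]
top [[592.3, 206.7, 4.7], [530.6, -208.7, -1.3], [607.6, 293.6, 85.8], [604.6, 291.6, 20.8], [563.0, 123.2, 78.0], [545.0, 53.5, 156.4]]
scene [[585.3, 208.3, 2.8], [524.5, -208.4, -1.5], [606.3, 292.6, 81.2], [607.6, 294.9, 21.5], [566.6, 121.8, 77.5], [545.5, 49.6, 150.9]]
top [[590.8, 205.2, 1.2], [531.2, -209.8, 2.1], [609.6, 291.3, 86.8], [604.7, 294.0, 19.3], [565.8, 127.3, 80.1], [546.2, 53.1, 156.2]]
scene [[584.3, 208.7, -1.1], [526.4, -205.6, -1.0], [604.8, 293.4, 81.6], [609.4, 291.6, 23.2], [569.9, 128.6, 79.0], [544.0, 52.8, 152.7]]
```

Candidates in the top view: rack rows at pixels (303,161) with a hole, (306,179) with only its -y corner cut, (309,194) plain, and (309,211) with both corners cut. Blue look-alikes are at (360,126), (396,199) and (354,262). Row 2 at (306,179) fits the rib: it is steel, and the enlarged crops show a 72 mm straight top plus a 40 mm cut towards -y. I'll hover over it.

Request:
apply_moves(motion="-0.05 0.449 -0.245 0 -0.429;-0.05 0.449 -0.245 0 -0.429;-0.05 0.449 -0.245 0 -0.429;-0.05 0.449 -0.245 0 -0.429;-0.05 0.449 -0.245 0 -0.429;-0.05 0.449 -0.245 0 -0.429;-0.05 0.449 -0.245 0.02 -0.429;-0.05 0.449 -0.245 0.03 -0.429;-0.05 0.449 -0.245 0.04 -0.429;-0.05 0.449 -0.245 0.04 -0.429;-0.05 0.449 -0.245 0.04 -0.429;-0.05 0.449 -0.245 0.04 -0.429;-0.05 0.449 -0.245 0.04 -0.429;-0.05 0.449 -0.245 0.04 -0.429;-0.05 0.449 -0.245 0.04 -0.429;-0.05 0.449 -0.245 0.04 -0.429;-0.05 0.449 -0.245 0.04 -0.429", squeeze=60)

```text
clock: 4.62
eef_pos: [550.5, -206.4, 365.0]
tcp_rot: [-3.142, 0.0, 1.692]
contact_force: [0.6, 0.5, -0.1]
opening: 0.47
```

Run:
```python
from h import *
f=grab_frame("wrist"); cv2.imwrite("pics/c1.png",cv2.resize(f["img"][:,:,::-1],None,fx=1.5,fy=1.5))
s=r.sense();print(s["clock"],s["eef_pos"],s["tcp_rot"],s["opening"])
```

```text
4.6667 [ 550.48499775 -206.49976912  365.05297732] [3.14139330e+00 3.44470540e-04 1.69174854e+00] 0.4735825063185647
```

View pics/c1.png

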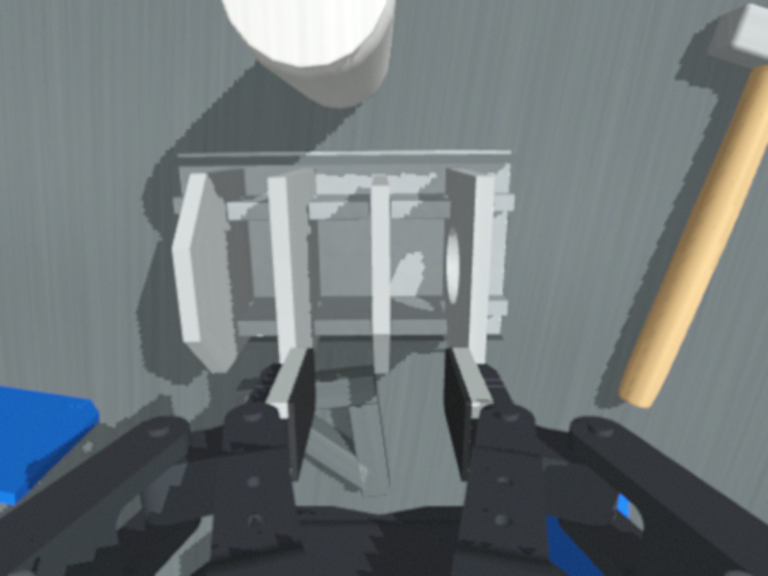

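Run:
```python
from h import *
f=grab_frame("wrist"); im=f["img"][105:260,100:350,::-1]; cv2.imwrite("pics/c2.png",cv2.resize(im,None,fx=3.2,fy=3.2,interpolation=cv2.INTER_CUBIC))
```

```text
(no output)
```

View pics/c2.png

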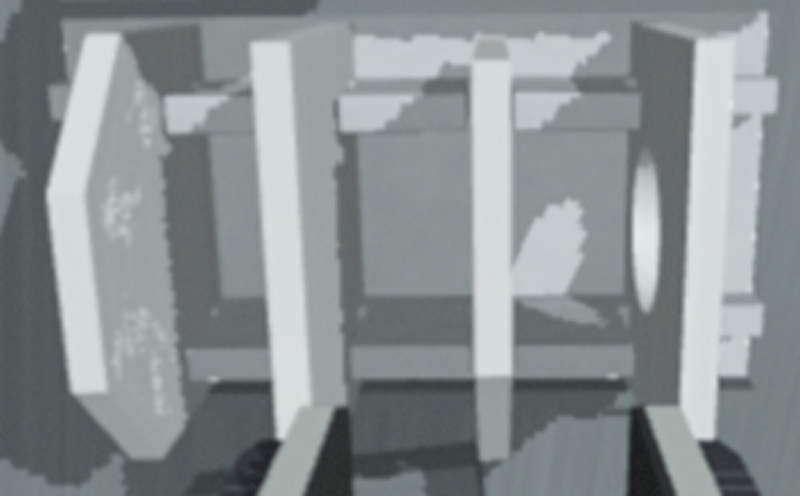

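Run:
```python
from h import *
f=grab_frame("wrist")
g=lambda x,y:(100+(x+.5)/3.2-.5,105+(y+.5)/3.2-.5)
for n,(x,y) in dict(TL=(470,60),TR=(511,60),BL=(474.5,376),BR=(512,376),plT=(270,42),plB=(293,440),hoT=(714,40),hoB=(697,440)).items():
    print(n,ray(f,g(x,y),113).round(1))
a=(ray(f,g(470,60),113)+ray(f,g(511,60),113))/2;b=(ray(f,g(474.5,376),113)+ray(f,g(512,376),113))/2
print(a,b,np.linalg.norm(a-b),np.degrees(np.arctan2(-(a-b)[0],(a-b)[1])), "rib_top est",(a+b)/2)
print(spotter.place_of("rib_top","wrist")[:3])
```

```text
TL [ 538.8 -154.3  113. ]
TR [ 547.2 -153.3  113. ]
BL [ 547.8 -223.9  113. ]
BR [ 556.2 -222.9  113. ]
plT [ 497.2 -155.5  113. ]
plB [ 508.1 -244.5  113. ]
hoT [ 588.5 -144.1  113. ]
hoB [ 600.5 -233.4  113. ]
[ 543.00226184 -153.78635135  113.        ] [ 552.02693628 -223.35736486  113.        ] 70.15390701488589 7.3910726445270125 rib_top est [ 547.51459906 -188.57185811  113.        ]
[{'point': [549.6, -183.0, 113.9], 'conf': 0.61}]
```

Row 2 is confirmed in the enlarged wrist crop: 70.2 mm straight top (rows 60–376), 8.4 mm wide, and only the lower (-y) corner bevelled. Descending.

Request:
apply_moves(motion="-0.2 0.0012 -0.0007 0 -0.002;-0.2 0.0012 -0.0007 0 -0.002;-0.2 0.0012 -0.0007 0.02 -0.002;-0.2 0.0012 -0.0007 0.04 -0.002;-0.2 0.0012 -0.0007 0.055 -0.002;-0.2 0.0012 -0.0007 0.07 -0.002;-0.2 0.0012 -0.0007 0.08 -0.002;-0.2 0.0012 -0.0007 0.09 -0.002;-0.2 0.0012 -0.0007 0.1 -0.002;-0.2 0.0012 -0.0007 0.107 -0.002;-0.2 0.0012 -0.0007 0.113 -0.002;-0.2 0.0012 -0.0007 0.113 -0.002;-0.2 0.0012 -0.0007 0.113 -0.002;-0.2 0.0012 -0.0007 0.113 -0.002")

```text
clock: 5.98
eef_pos: [550.6, -204.3, 252.1]
tcp_rot: [3.141, 0.0, 1.7]
contact_force: [-0.2, -0.9, 0.2]
opening: 0.398
```

Run:
```python
from h import *
f=grab_frame("wrist"); cv2.imwrite("pics/d1.png",cv2.resize(f["img"][:,:,::-1],None,fx=1.5,fy=1.5))
s=r.sense();print(s["clock"],s["eef_pos"],s["tcp_rot"],s["opening"],s["contact_force"])
```

```text
6.0333 [ 550.6524736  -204.33313668  252.27496215] [3.14069147e+00 4.81495454e-04 1.69981361e+00] 0.401613873678674 [-0.61972195 -0.54669651  0.15410028]
```

View pics/d1.png

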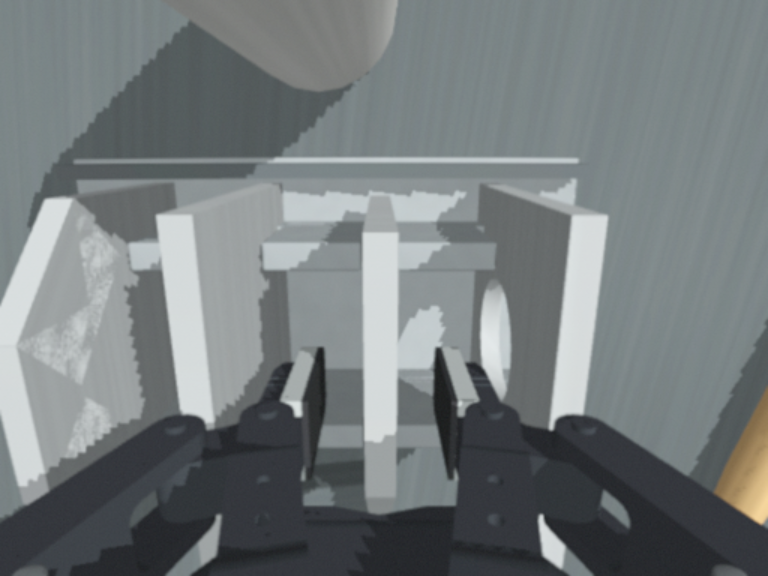

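The rib is centred between the fingers (plate px 363–398, pads at 325 and 437), with clear air to the neighbours. Closing.

Request:
apply_moves(motion="-1 0 0 0 0;-1 0 0 0 0;-1 0 0 0 0;-1 0 0 0 0;-1 0 0 0 0;-1 0 0 0 0;-1 0 0 0 0;-1 0 0 0 0", squeeze=70)

```text
clock: 6.7
eef_pos: [550.7, -204.3, 252.3]
tcp_rot: [3.141, 0.0, 1.7]
contact_force: [-0.9, 1.3, 6.2]
opening: 0.08
```

Request:
apply_moves(motion="-1 0 0 -0.005 0;-1 0 0 -0.015 0;-1 0 0 -0.03 0;-1 0 0 -0.045 0;-1 0 0 -0.06 0;-1 0 0 -0.075 0;-1 0 0 -0.09 0;-1 0 0 -0.11 0;-1 0 0 -0.13 0;-1 0 0 -0.15 0;-1 0 0 -0.17 0;-1 0 0 -0.19 0;-1 0 0 -0.2 0;-1 0 0 -0.2 0;-1 0 0 -0.2 0")

```text
clock: 7.95
eef_pos: [550.0, -204.1, 451.4]
tcp_rot: [-3.141, -0.0, 1.7]
contact_force: [-0.5, 0.7, -6.9]
opening: 0.086
```

Run:
```python
from h import *
f=grab_frame("wrist"); cv2.imwrite("pics/e1.png",f["img"][:,:,::-1])
f=grab_frame("scene"); cv2.imwrite("pics/e2.png",cv2.resize(f["img"][90:260,150:330,::-1],None,fx=3.3,fy=3.3))
s=r.sense();print(s["clock"],s["eef_pos"],s["tcp_rot"],s["opening"],s["contact_force"],s["wrist_torque"])
```

```text
8.05 [ 549.84909868 -204.04529435  450.0623593 ] [-3.13920782e+00 -1.30165745e-03  1.69971212e+00] 0.08186494864817953 [-0.31476678  0.27808604 -6.97729835] [ 0.04441171 -0.02212392 -0.03562746]
```

View pics/e1.png

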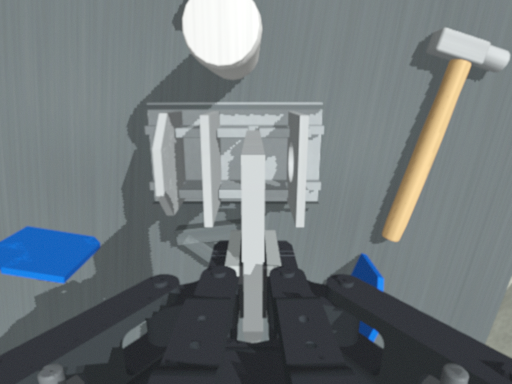

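View pics/e2.png

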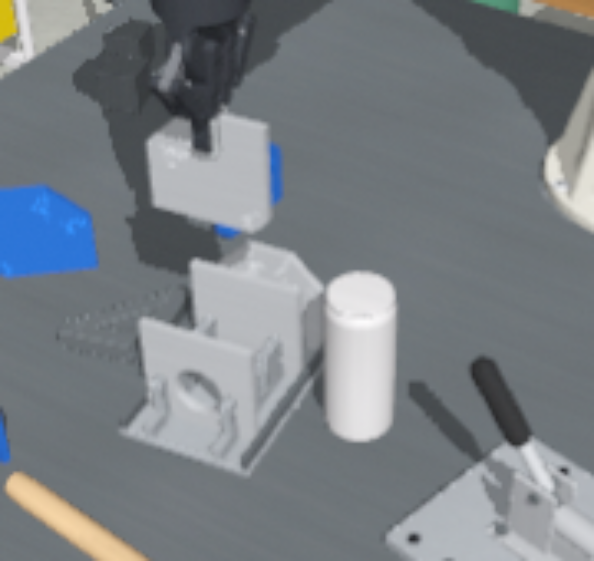

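Request:
apply_moves(motion="-1 0.015 0.001 -0.01 0.01;-1 0.035 0.004 -0.01 0.02;-1 0.06 0.006 -0.01 0.03;-1 0.09 0.009 -0.01 0.04;-1 0.12 0.013 -0.01 0.05;-1 0.15 0.016 -0.01 0.06;-1 0.18 0.019 -0.01 0.07;-1 0.21 0.022 -0.01 0.08;-1 0.24 0.025 -0.01 0.09;-1 0.27 0.028 -0.01 0.1;-1 0.3 0.031 -0.01 0.11;-1 0.33 0.034 -0.01 0.118;-1 0.36 0.037 -0.01 0.118;-1 0.39 0.04 -0.01 0.118;-1 0.41 0.043 -0.01 0.118;-1 0.425 0.045 -0.01 0.118;-1 0.431 0.045 -0.01 0.118;-1 0.431 0.045 -0.01 0.118;-1 0.431 0.045 -0.01 0.118;-1 0.431 0.045 -0.01 0.118")

```text
clock: 9.72
eef_pos: [539.6, 227.9, 461.4]
tcp_rot: [-3.141, 0.001, 1.328]
contact_force: [-0.1, -0.5, -6.4]
opening: 0.084
```

Run:
```python
from h import *
f=grab_frame("wrist"); cv2.imwrite("pics/g1.png",cv2.resize(f["img"][:,:,::-1],None,fx=1.5,fy=1.5))
s=r.sense();print(s["clock"],s["eef_pos"],s["tcp_rot"],s["opening"],s["contact_force"])
for q in ("jaw_mouth","rib_home","back_face","jig","plunger_tip"): print(q,[(d["point"],d["conf"]) for d in spotter.place_of(q,"wrist")][:2])
```

```text
9.7667 [539.63301008 227.83797881 461.52687543] [-3.14144853e+00  7.13173561e-04  1.32806900e+00] 0.08711841408446769 [-0.1756102  -0.51076448 -5.94645265]
jaw_mouth [([606.3, 290.1, 82.9], 0.91), ([585.8, 210.0, -1.1], 0.69)]
rib_home [([608.0, 295.1, 22.1], 0.82)]
back_face [([616.3, 350.6, 79.6], 0.66)]
jig [([584.7, 210.7, -2.4], 0.89), ([616.2, 351.9, 78.6], 0.72)]
plunger_tip [([586.9, 215.6, 51.1], 0.95)]
```

View pics/g1.png

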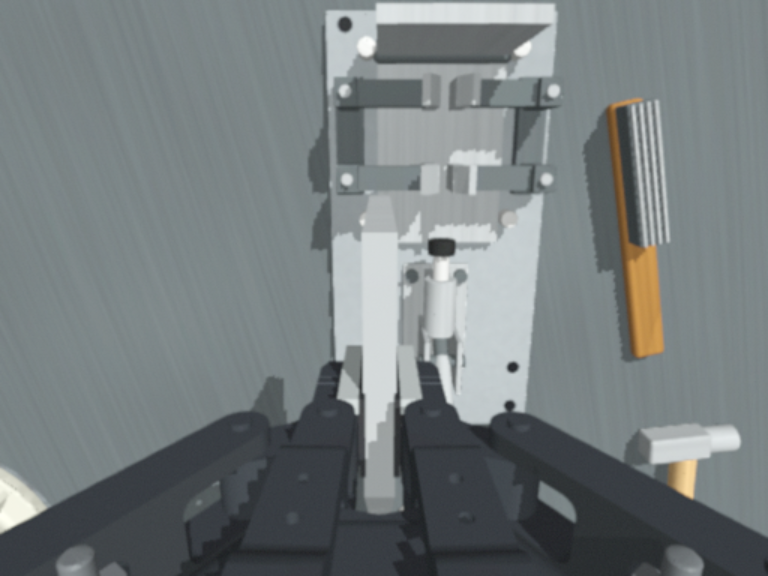

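Run:
```python
from h import *
f=grab_frame("wrist"); im=f["img"][0:170,215:380,::-1]; cv2.imwrite("pics/g2.png",cv2.resize(im,None,fx=4.5,fy=3.5,interpolation=cv2.INTER_CUBIC))
cv2.imwrite("pics/g3.png",cv2.resize(f["img"][40:140,250:340,::-1],None,fx=8,fy=6,interpolation=cv2.INTER_CUBIC))
```

```text
(no output)
```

View pics/g2.png

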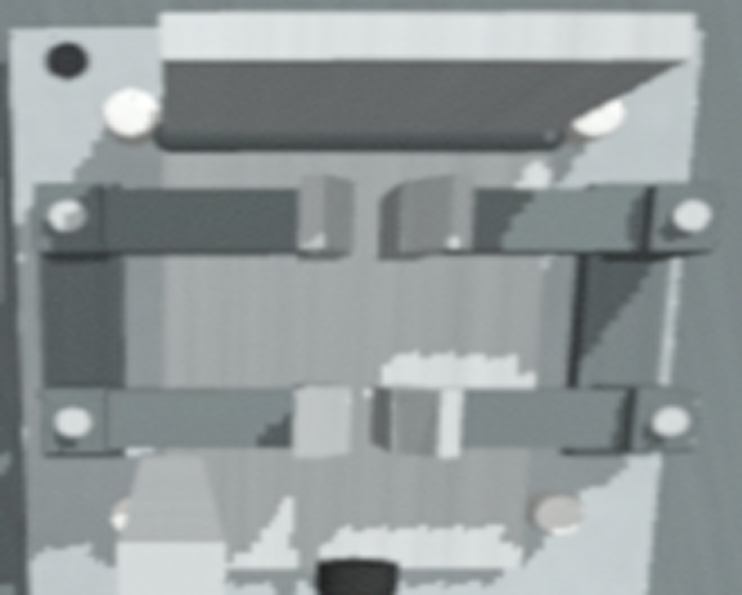

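View pics/g3.png

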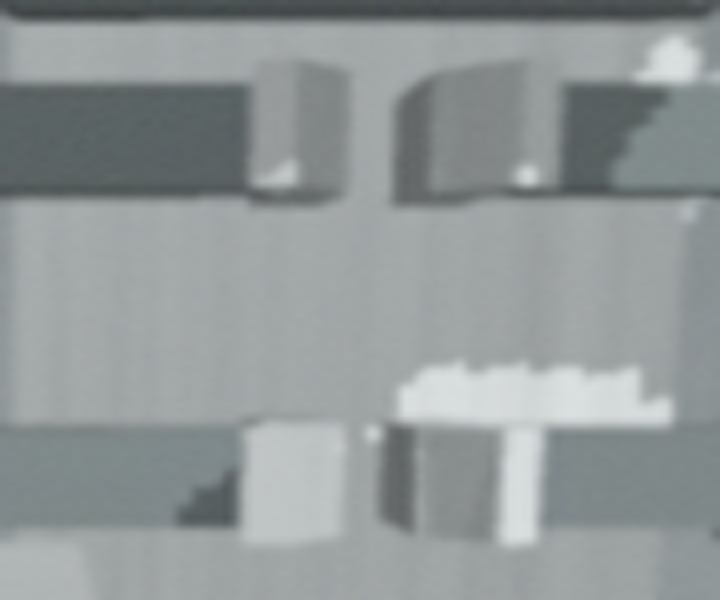

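Run:
```python
from h import *
f=grab_frame("wrist")
g=lambda x,y:(250+(x+.5)/8-.5,40+(y+.5)/6-.5)
P={}
for n,x,y,z in [("farL84",296,130,84),("farR84",528,125,84),("farL67",350,140,67),("farR67",431,140,67),("nearL67",346,485,67),("nearR67",417,485,67),("nearR84",499,485,84)]:
    P[n]=ray(f,g(x,y),z); print(n,P[n].round(1))
m1=(P["farL67"]+P["farR67"])/2; m1b=(P["farL84"]+P["farR84"])/2; m2=(P["nearL67"]+P["nearR67"])/2
print(m1,m1b,m2, [np.linalg.norm(P["far%s"%a]-P["far%s"%b]) for a,b in (("L67","R67"),("L84","R84"))],np.linalg.norm(P["nearL67"]-P["nearR67"]))
g2=lambda x,y:(215+(x+.5)/4.5-.5,(y+.5)/3.5-.5)
# front edge of back plate top z=127
a,b=ray(f,g2(165,61),127),ray(f,g2(688,61),127); print("back top",a,b,np.linalg.norm(a-b),np.degrees(np.arctan2((b-a)[1],(b-a)[0])))
# back plate foot z=22
a,b=ray(f,g2(160,148),22),ray(f,g2(560,148),22); print("back foot",a,b,np.linalg.norm(a-b),np.degrees(np.arctan2((b-a)[1],(b-a)[0])))
# tip of plunger, z52+11 front edge
print("plunger",ray(f,g2(357,563),60))
for cx,cy,yaw in [(585,207,-13.8)]:
    W=T(cx,cy,np.radians(yaw),[[-14,120,84],[14,120,84],[-5.3,120,67],[5.3,120,67],[-5.3,60,67],[5.3,60,67],[14,60,84],[-50,145,127],[50,145,127],[-50,145,22],[0,4.5,60]]); print(W.round(1))
# rib in hand: top +y edge
s=r.sense(); zt=s["eef_pos"][2]-155+16
a,b=ray(f,g2(117,542),zt),ray(f,g2(226,542),zt);print("rib end",a,b, np.linalg.norm(a-b)); m=(a+b)/2
d=m-s["eef_pos"]; c,sn=np.cos(s["tcp_rot"][2]),np.sin(s["tcp_rot"][2]); print("along tool x",d[0]*c+d[1]*sn,"tool y",d[0]*sn-d[1]*c)
```

```text
farL84 [596.3 322.5  84. ]
farR84 [624.6 316.4  84. ]
farL67 [604.9 320.5  67. ]
farR67 [615.2 318.   67. ]
nearL67 [591.9 262.8  67. ]
nearR67 [601.3 260.4  67. ]
nearR84 [609.5 259.5  84. ]
[610.00521388 319.28295853  67.        ] [610.43648314 319.46286529  84.        ] [596.57429206 261.60456734  67.        ] [np.float64(10.613579872833192), np.float64(28.92880128279355)] 9.709182027234242
back top [569.77967876 360.8696882  127.        ] [665.7609332  337.59559364 127.        ] 98.76276971326065 -13.630327882482893
back foot [567.36091536 358.09318551  22.        ] [667.59989488 333.57668995  22.        ] 103.19356360637592 -13.743621699498696
plunger [584.35488692 217.56184801  60.        ]
[[600.  326.9  84. ]
 [627.2 320.2  84. ]
 [608.5 324.8  67. ]
 [618.8 322.3  67. ]
 [594.2 266.5  67. ]
 [604.5 264.   67. ]
 [612.9 261.9  84. ]
 [571.  359.7 127. ]
 [668.1 335.9 127. ]
 [571.  359.7  22. ]
 [586.1 211.4  60. ]]
rib end [546.46432746 279.07691028 322.76884969] [554.30712886 277.12952293 322.76884969] 8.080956087729811
along tool x 50.55665628246129 tool y -1.3938747624228967
```

Request:
apply_moves(motion="-1 0.015 0.01 0 -0.002;-1 0.035 0.025 0 -0.002;-1 0.055 0.04 0 -0.002;-1 0.07 0.048 0 -0.002;-1 0.073 0.048 0.01 -0.002;-1 0.073 0.048 0.03 -0.002;-1 0.073 0.048 0.055 -0.002;-1 0.073 0.048 0.08 -0.002;-1 0.073 0.048 0.1 -0.002;-1 0.073 0.048 0.112 -0.002;-1 0.073 0.048 0.117 -0.002;-1 0.073 0.048 0.117 -0.002;-1 0.073 0.048 0.117 -0.002")

```text
clock: 11.2
eef_pos: [604.0, 288.5, 345.6]
tcp_rot: [3.141, -0.001, 1.335]
contact_force: [-0.3, 0.4, -5.7]
opening: 0.085
```

Run:
```python
from h import *
s=r.sense();print(s["clock"],s["eef_pos"],s["tcp_rot"],s["opening"],s["contact_force"])
f=grab_frame("wrist"); cv2.imwrite("pics/i1.png",cv2.resize(f["img"][:,:,::-1],None,fx=1.5,fy=1.5))
f=grab_frame("scene"); cv2.imwrite("pics/i2.png",cv2.resize(f["img"][190:335,260:430,::-1],None,fx=4,fy=4,interpolation=cv2.INTER_CUBIC))
f=grab_frame("top"); cv2.imwrite("pics/i3.png",cv2.resize(f["img"][110:240,80:250,::-1],None,fx=4,fy=4,interpolation=cv2.INTER_CUBIC))
```

```text
11.2 [603.95734828 288.49143028 345.56975162] [ 3.14072609e+00 -7.14450428e-04  1.33538210e+00] 0.08526987453919875 [-0.28710845  0.42856867 -5.65243211]
```

View pics/i1.png

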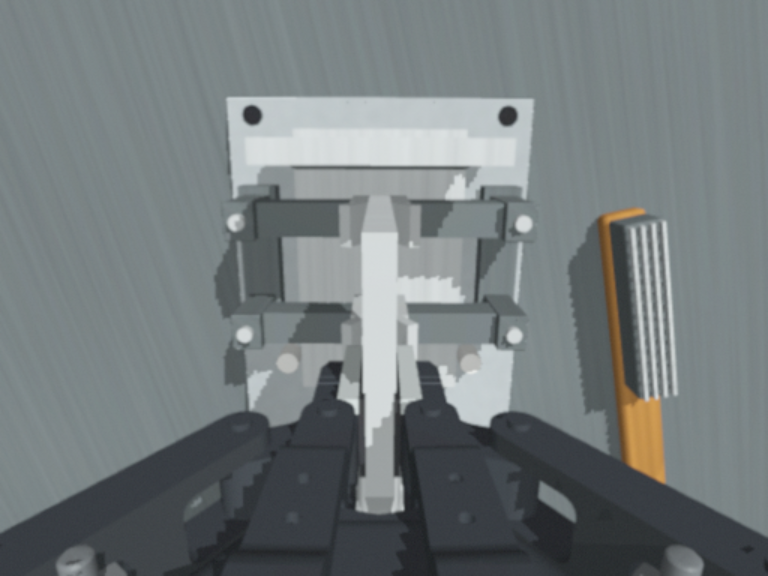

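View pics/i2.png

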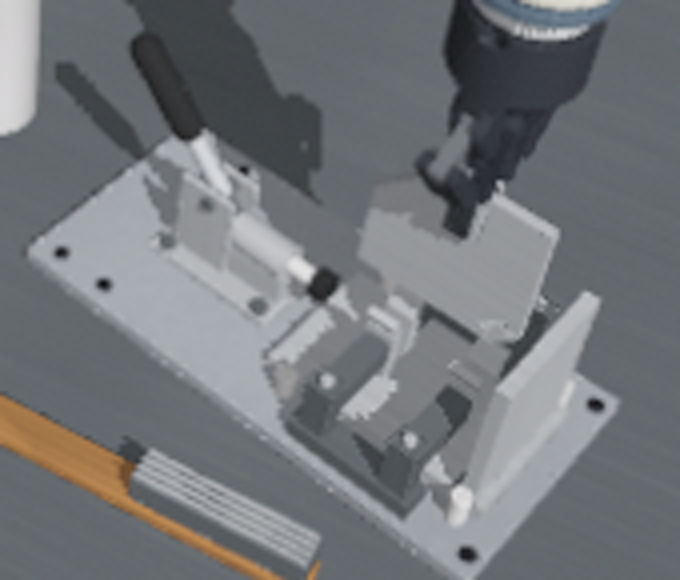

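View pics/i3.png

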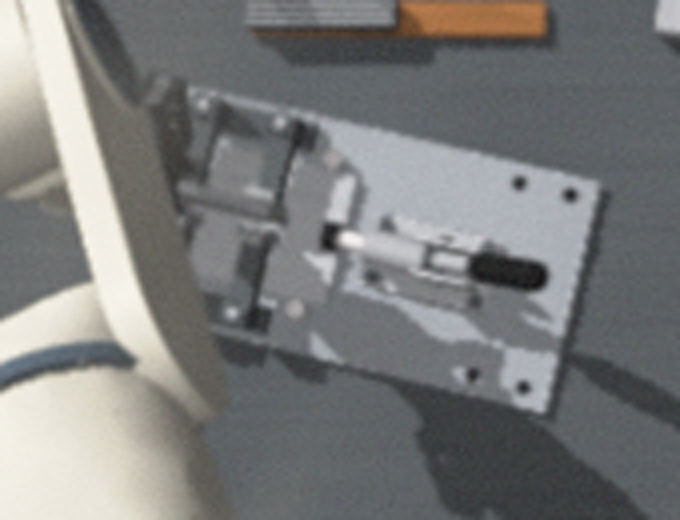

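Run:
```python
from h import *
f=grab_frame("wrist")
cv2.imwrite("pics/i4.png",cv2.resize(f["img"][120:260,205:305,::-1],None,fx=7,fy=4.2,interpolation=cv2.INTER_CUBIC))
```

```text
(no output)
```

View pics/i4.png

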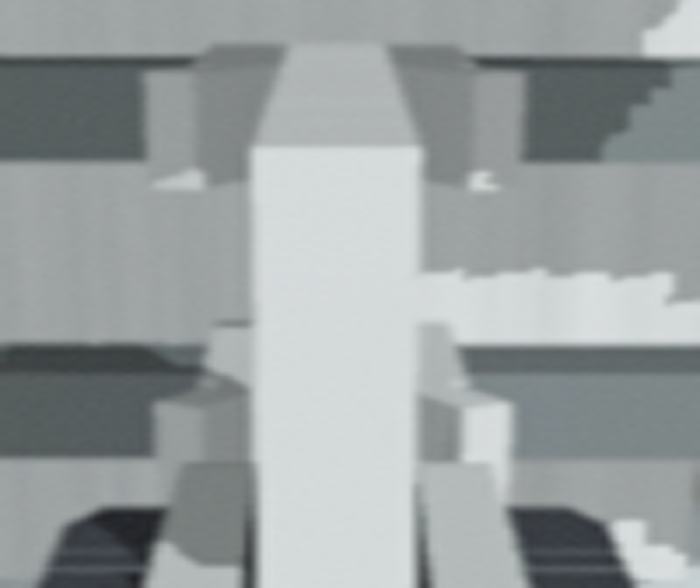

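Rib (col 335.5) and jaw slot (col 333.5, in the 7x crop) agree to about 0.3 mm. Lowering.

Request:
apply_moves(motion="-1 0 0 0.008 0;-1 0 0 0.016 0;-1 0 0 0.024 0;-1 0 0 0.032 0;-1 0 0 0.039 0;-1 0 0 0.046 0;-1 0 0 0.053 0;-1 0 0 0.06 0;-1 0 0 0.066 0;-1 0 0 0.071 0;-1 0 0 0.075 0;-1 0 0 0.075 0;-1 0 0 0.075 0")

```text
clock: 12.48
eef_pos: [603.6, 288.4, 269.6]
tcp_rot: [-3.141, 0.0, 1.335]
contact_force: [-0.2, -0.1, -6.4]
opening: 0.087
```

Request:
apply_moves(motion="-1 0 0 0.001 0;-1 0 0 0.002 0;-1 0 0 0.003 0;-1 0 0 0.003 0;-1 0 0 0.003 0")

```text
clock: 12.9
eef_pos: [603.6, 288.4, 266.7]
tcp_rot: [3.142, -0.0, 1.335]
contact_force: [-0.2, -0.1, -5.6]
opening: 0.083
```

Request:
apply_moves(motion="-1 0 0 0.0005 0;-1 0 0 0.001 0;-1 0 0 0.001 0;-1 0 0 0.001 0")

```text
clock: 13.23
eef_pos: [603.8, 288.4, 266.3]
tcp_rot: [3.141, -0.0, 1.335]
contact_force: [-1.6, -1.7, 0.3]
opening: 0.084
```

Request:
apply_moves(motion="-0.9 0 0 0 0;-0.8 0 0 0 0;-0.7 0 0 0 0;-0.6 0 0 0 0;-0.5 0 0 0 0;-0.4 0 0 0 0;-0.4 0 0 0 0;-0.4 0 0 0 0")

```text
clock: 13.9
eef_pos: [603.7, 288.4, 265.7]
tcp_rot: [3.142, -0.0, 1.335]
contact_force: [-0.4, 1.8, -0.3]
opening: 0.301
```

Run:
```python
from h import *
s=r.sense();print(s["clock"],s["eef_pos"],s["tcp_rot"],s["opening"],s["contact_force"])
f=grab_frame("wrist"); cv2.imwrite("pics/j1.png",cv2.resize(f["img"][:,:,::-1],None,fx=1.5,fy=1.5))
f=grab_frame("scene"); cv2.imwrite("pics/j2.png",cv2.resize(f["img"][190:335,260:430,::-1],None,fx=4,fy=4,interpolation=cv2.INTER_CUBIC))
```

```text
13.9 [603.67308727 288.3834889  265.67579954] [ 3.14152263e+00 -3.81304964e-05  1.33541823e+00] 0.301009774582996 [-0.36071031  1.77670669 -0.27465083]
```

View pics/j1.png

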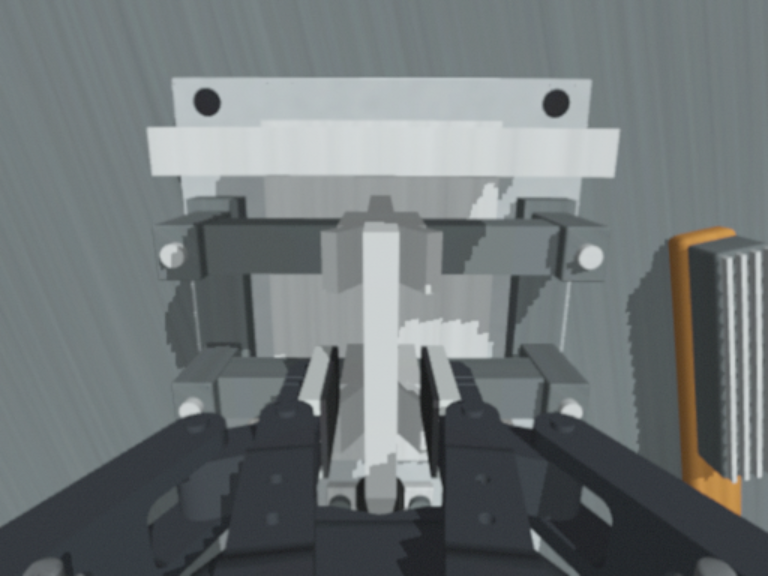

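View pics/j2.png

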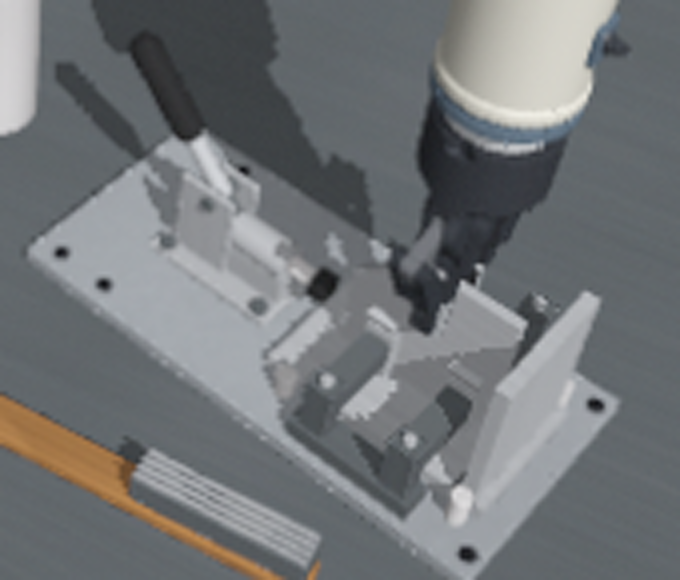

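The rib stands upright in both jaw pairs, square edge towards the back plate, with a gap of about 10 mm. Next: rise, close the fingers and go over the handle.

Request:
apply_moves(motion="-0.4 0 0 -0.01 0;-0.4 0 0 -0.03 0;-0.4 0 0 -0.06 0;-0.4 0 0 -0.09 0;-0.4 0 0 -0.12 0;-0.6 -0.01 0 -0.15 0;-1 -0.035 0 -0.16 0;-1 -0.065 0 -0.16 0;-1 -0.1 0 -0.16 0;-1 -0.13 0 -0.16 0;-1 -0.16 0 -0.16 0;-1 -0.19 0 -0.16 0;-1 -0.215 0 -0.16 0;-1 -0.229 0 -0.16 0;-1 -0.229 0 -0.14 0;-1 -0.229 0 -0.115 0;-1 -0.229 0 -0.1 0;-1 -0.229 0 -0.09 0;-1 -0.229 0 -0.09 0;-1 -0.229 0 -0.09 0")

```text
clock: 15.67
eef_pos: [550.5, 66.0, 356.0]
tcp_rot: [-3.141, 0.0, 1.336]
contact_force: [-0.2, 1.4, 0.2]
opening: -0.001
```

Run:
```python
from h import *
s=r.sense();print(s["clock"],s["eef_pos"],s["tcp_rot"],s["opening"],s["contact_force"])
f=grab_frame("wrist"); cv2.imwrite("pics/k1.png",cv2.resize(f["img"][:,:,::-1],None,fx=1.5,fy=1.5))
f=grab_frame("scene"); cv2.imwrite("pics/k2.png",cv2.resize(f["img"][170:335,250:420,::-1],None,fx=3.5,fy=3.5,interpolation=cv2.INTER_CUBIC))
```

```text
15.6667 [550.46567462  65.97787509 355.97118165] [-3.14136432e+00  9.96591548e-06  1.33564625e+00] -0.0014122137931554478 [-0.16921226  1.38194615  0.16634945]
```

View pics/k1.png

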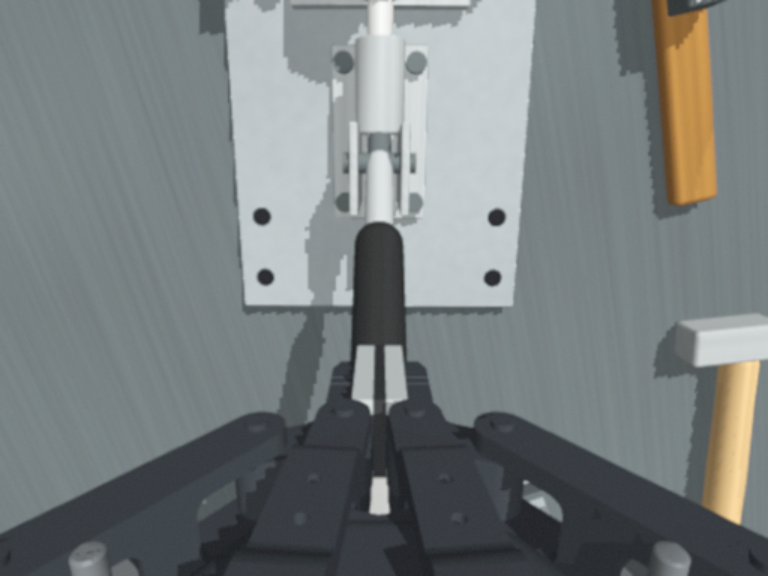

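View pics/k2.png

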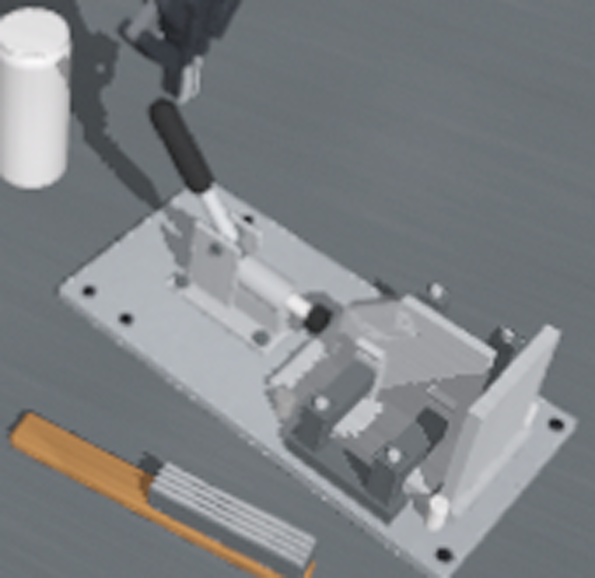

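Request:
apply_moves(motion="-1 0 0 0.008 0;-1 0 0 0.016 0;-1 0 0 0.022 0;-1 0 0 0.028 0;-1 0 0 0.034 0;-1 0 0 0.04 0;-1 0 0 0.04 0")

```text
clock: 16.35
eef_pos: [549.9, 65.7, 314.2]
tcp_rot: [-3.14, 0.001, 1.335]
contact_force: [0.4, -0.0, 0.0]
opening: -0.002
```

Run:
```python
from h import *
f=grab_frame("scene"); cv2.imwrite("pics/l2.png",cv2.resize(f["img"][170:335,250:420,::-1],None,fx=3.5,fy=3.5,interpolation=cv2.INTER_CUBIC))
```

```text
(no output)
```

View pics/l2.png

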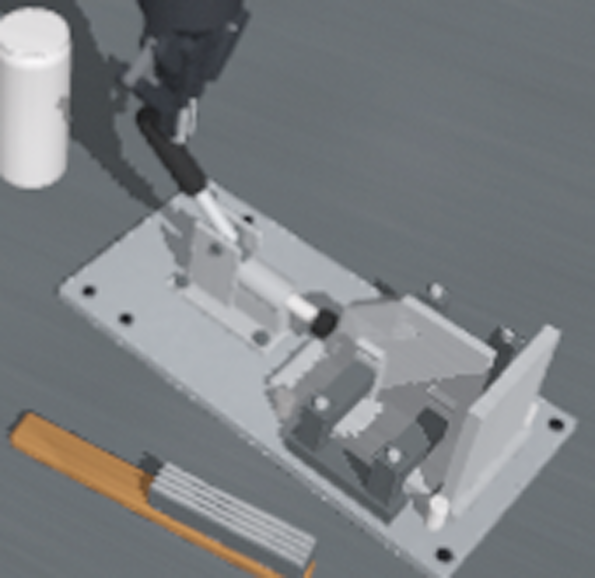

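The handle is swinging down and the plunger is advancing. Continuing.

Request:
apply_moves(motion="-1 0 0 0.005 0;-1 0 0 0.01 0;-1 0 0 0.015 0;-1 0 0 0.02 0;-1 0 0 0.025 0;-1 0 0 0.03 0;-1 0 0 0.035 0;-1 0 0 0.04 0;-1 0 0 0.044 0;-1 0 0 0.047 0;-1 0 0 0.047 0")

```text
clock: 17.32
eef_pos: [550.1, 65.7, 268.0]
tcp_rot: [-3.141, 0.0, 1.335]
contact_force: [0.2, -1.0, 0.5]
opening: -0.002
```

Request:
apply_moves(motion="-1 0 0 0.002 0;-1 0 0 0.004 0;-1 0 0 0.006 0;-1 0 0 0.006 0;-1 0 0 0.006 0")

```text
clock: 17.73
eef_pos: [550.2, 65.8, 262.5]
tcp_rot: [-3.141, -0.0, 1.335]
contact_force: [0.5, -0.6, 0.3]
opening: -0.002
```

Run:
```python
from h import *
s=r.sense();print(s["clock"],s["eef_pos"],s["contact_force"])
f=grab_frame("scene"); cv2.imwrite("pics/m2.png",cv2.resize(f["img"][170:335,250:420,::-1],None,fx=3.5,fy=3.5,interpolation=cv2.INTER_CUBIC))
f=grab_frame("wrist"); cv2.imwrite("pics/m1.png",f["img"][:,:,::-1])
```

```text
17.7333 [550.17263168  65.798911   262.49630937] [ 0.52658587 -0.55718231  0.28578358]
```

View pics/m2.png

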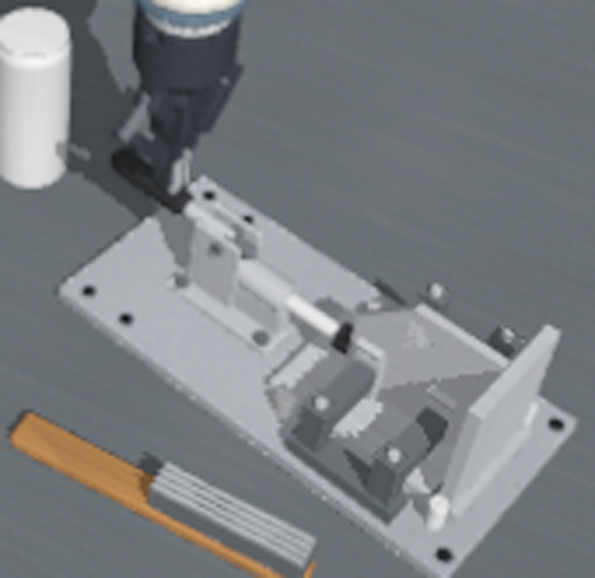

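View pics/m1.png

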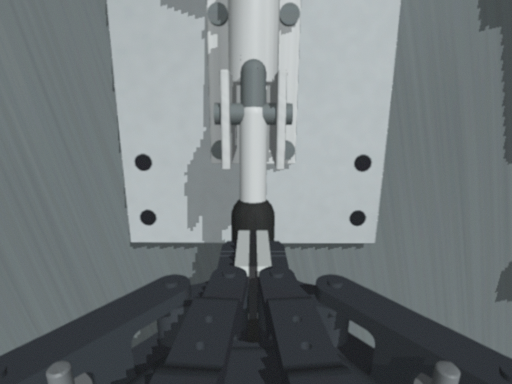

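Request:
apply_moves(motion="-1 0 0 0.001 0;-1 0 0 0.002 0;-1 0 0 0.003 0;-1 0 0 0.003 0")

```text
clock: 18.17
eef_pos: [550.2, 65.5, 259.8]
tcp_rot: [-3.141, 0.0, 1.335]
contact_force: [-1.8, -1.8, 5.4]
opening: -0.002
```

Request:
apply_moves(motion="-1 0 0 0.001 0;-1 0 0 0.002 0")

```text
clock: 18.33
eef_pos: [550.3, 65.5, 259.2]
tcp_rot: [3.141, 0.0, 1.335]
contact_force: [-10.7, -4.6, 33.8]
opening: -0.0
```

The force rises sharply at TCP z 259 (sleeve top 86 = 75 + 11), so the handle is at its stop. Backing off straight up.

Request:
apply_moves(motion="-1 0 0 -0.002 0;-1 0 0 -0.006 0;-1 0 0 -0.02 0;-1 0 0 -0.04 0;-1 0 0 -0.07 0;-1 0 0 -0.1 0;-1 -0.02 0 -0.13 0;-1 -0.05 0 -0.16 0;-1 -0.07 0 -0.18 0;-1 -0.08 0 -0.2 0;-1 -0.08 0 -0.2 0;-1 -0.08 0 -0.2 0")

```text
clock: 19.33
eef_pos: [531.7, -12.5, 458.6]
tcp_rot: [3.139, -0.001, 1.334]
contact_force: [0.3, 0.6, -0.6]
opening: -0.001
```

Run:
```python
from h import *
s=r.sense();print(s["clock"],s["eef_pos"],s["contact_force"])
f=grab_frame("scene"); cv2.imwrite("pics/n2.png",cv2.resize(f["img"][170:335,250:420,::-1],None,fx=4,fy=3.6,interpolation=cv2.INTER_CUBIC))
cv2.imwrite("pics/n4.png",f["img"][:,:,::-1])
f=grab_frame("top"); cv2.imwrite("pics/n3.png",cv2.resize(f["img"][110:240,80:250,::-1],None,fx=4.5,fy=4.5,interpolation=cv2.INTER_CUBIC))
f=grab_frame("wrist"); cv2.imwrite("pics/n1.png",f["img"][:,:,::-1])
for c in("top","scene","wrist"):
  for q in ("handle_end","handle_pivot","plunger_tip","rib_back","rib","back_face"): print(c,q,[(d["point"],d["conf"]) for d in spotter.place_of(q,c)][:3])
```

```text
19.3333 [531.67597999 -12.46097631 458.56480003] [ 0.33204007  0.59457315 -0.57231699]
top handle_end []
top handle_pivot [([562.9, 125.3, 77.8], 0.42)]
top plunger_tip [([590.3, 238.9, 46.6], 0.56)]
top rib_back [([703.3, -429.9, 59.6], 0.72), ([362.0, -353.9, 61.9], 0.7), ([616.3, 347.8, 82.1], 0.68)]
top rib [([711.0, -376.5, 1.1], 0.82), ([300.5, -354.8, 3.5], 0.76), ([494.6, -479.2, 0.9], 0.65)]
top back_face []
scene handle_end [([536.8, 17.4, 76.0], 0.68), ([565.3, 127.5, 77.2], 0.28)]
scene handle_pivot [([565.5, 125.9, 77.3], 0.56), ([619.1, 347.2, 76.3], 0.49), ([756.1, 165.5, -1.4], 0.28)]
scene plunger_tip [([596.4, 240.7, 47.2], 0.51), ([611.4, 298.1, 19.3], 0.5)]
scene rib_back [([357.1, -352.9, 60.5], 0.87), ([696.9, -431.8, 58.9], 0.78), ([755.1, 166.5, 0.1], 0.75)]
scene rib [([300.4, -351.2, 0.9], 0.77), ([713.1, -378.8, -1.1], 0.75), ([496.7, -478.3, -1.6], 0.68)]
scene back_face [([619.3, 346.4, 78.9], 0.86), ([614.6, 295.5, 22.8], 0.25)]
wrist handle_end [([538.5, 18.8, 75.2], 0.64), ([560.2, 122.9, 73.2], 0.42)]
wrist handle_pivot [([561.9, 124.3, 73.7], 0.71)]
wrist plunger_tip []
wrist rib_back []
wrist rib []
wrist back_face []
```

View pics/n2.png

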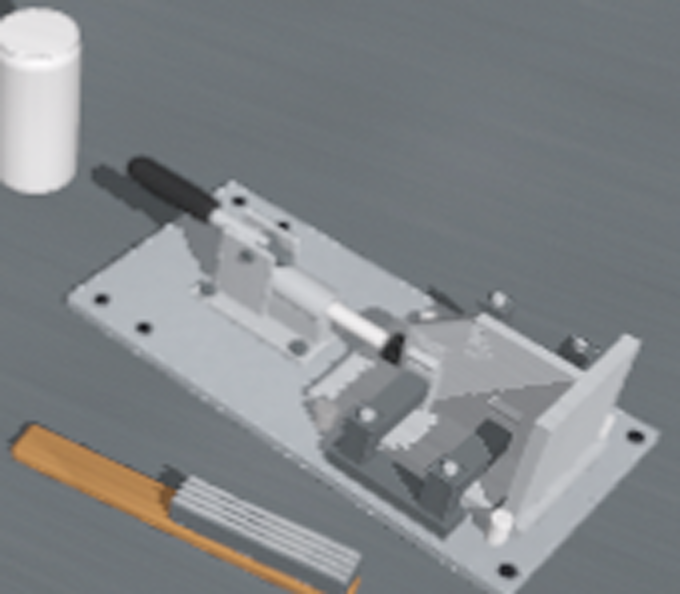

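View pics/n3.png

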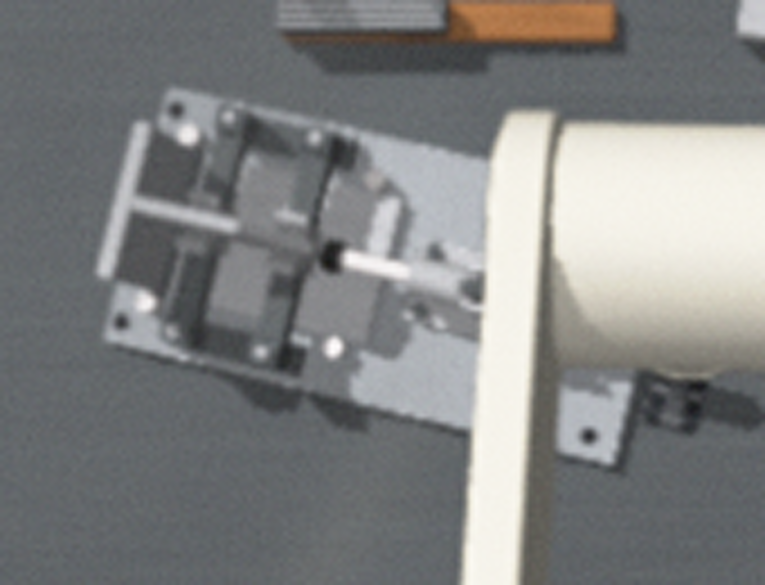

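View pics/n1.png

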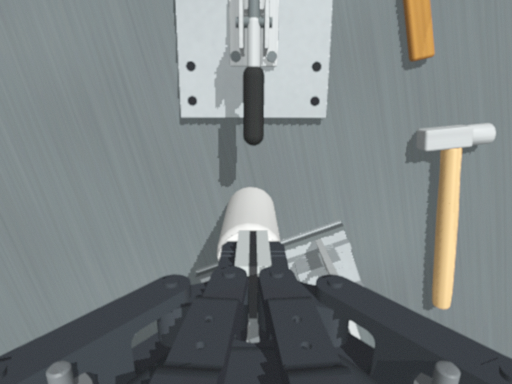

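Request:
apply_moves(motion="-1 0.03 0 0 0;-1 0.065 0 0 0;-1 0.1 0 0 0;-1 0.135 0 0 0;-1 0.17 0 0 0;-1 0.2 0 0 0;-1 0.22 0 0 0;-1 0.23 0 0 0;-1 0.23 0 0 0;-1 0.23 0 0 0")

```text
clock: 21.22
eef_pos: [585.1, 211.2, 457.4]
tcp_rot: [-3.141, 0.001, 1.336]
contact_force: [-0.3, -1.4, -0.4]
opening: 0.001
```

Run:
```python
from h import *
f=grab_frame("wrist"); cv2.imwrite("pics/o1.png",cv2.resize(f["img"][:250,150:370,::-1],None,fx=3,fy=2.4,interpolation=cv2.INTER_CUBIC))
for q in ("plunger_tip","rib_back","rib","rib_top","back_face"): print(q,[(d["point"],d["conf"]) for d in spotter.place_of(q,"wrist")][:2])
```

```text
plunger_tip [([591.4, 240.8, 53.5], 0.88)]
rib_back []
rib [([605.9, 300.6, 23.6], 0.65), ([606.3, 299.4, 22.3], 0.24)]
rib_top [([613.0, 319.2, 129.7], 0.6)]
back_face [([614.4, 351.1, 77.0], 0.62)]
```

View pics/o1.png

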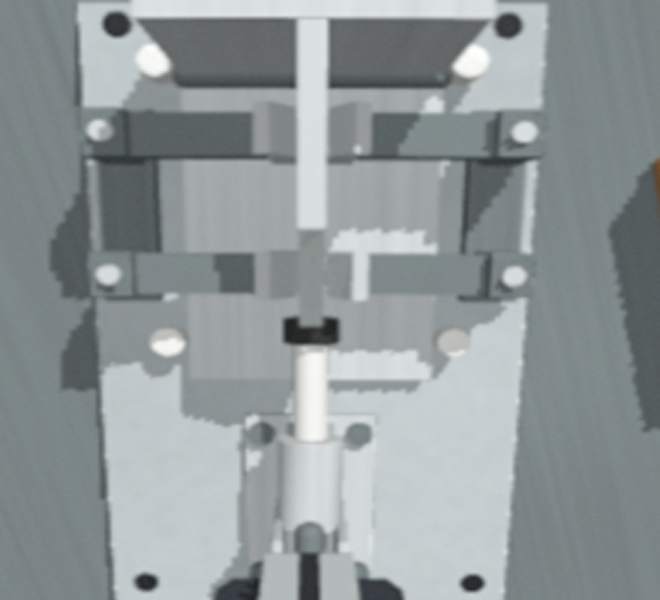

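View pics/n4.png

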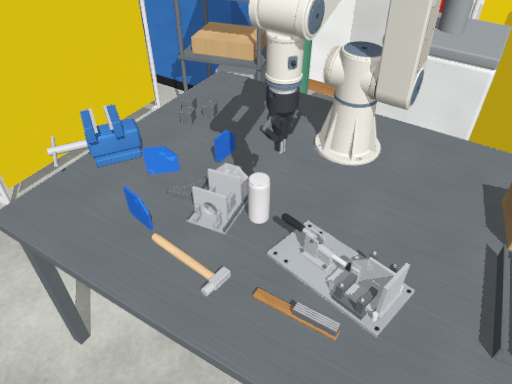

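Run:
```python
from h import *
print(r.sign_off()); s=r.sense(); print(s["clock"],s["contact_force"])
```

```text
the job is handed in; nothing more can be done
None
the job is handed in; nothing more can be done
```

The rib is clamped upright in the jig, square edge against the bracket's back plate, and I handed the job in at about 21 s of the 58 s allowed. The sign-off gives no verdict.

I took the rib (second plate from the far end of the rack) straight up out of its slot. I lowered it between the jaws until the force reading showed it standing on the bracket. Then I let go, pressed the clamp handle down with closed fingers and moved the arm clear.

**Last checks:**
- **Handle:** it is level. The networks put its end at 75–76 mm height against 75 mm for level, and the force rose sharply to about 34 N, with the fingertips at the expected stop height. I did not measure the angle more finely than that.
- **Rib:** the last wrist picture shows no gap between its top edge and the back plate, and the rubber tip is on its opposite edge.
- **Other things:** the other three plates, the tin, brush and hammer look undisturbed in the last pictures. I did not check the magnet separately.
- **Disagreement:** a low-confidence network estimate put the rib's origin 6–7 mm beyond where it belongs, towards the back plate. The back plate makes that impossible, and the pictures contradict it. The network also missed the `rib_back` point in that view.

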